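# Weigh the precursor pot from the back of the spill tray

## Robot

A 6-joint arm with a two-finger parallel gripper is mounted at the origin on the work surface. World frame = base frame: x ahead of the robot, y to its left, z up, the work surface at z = 0. Lengths are in mm, angles in rad, forces in N, time in s.
With the tool pointing down it reaches from about 275 to 750 mm from the base axis. Payload 10.2 kg.
Tool frame: the origin (TCP) lies midway between the tips of the shut fingers; the grasp point (between the pads) lies 19 mm behind it; z points along the fingers, y is the line along which they close (so a half turn about z gives the same grasp; the last joint's range is limited). The gripper opens to 85 mm and grips with 20 to 120 N. Pads are 22 mm wide; open, the fingers measure 114 mm over their backs; the gripper's body (76 mm by 85 mm) begins 54 mm behind the grasp point. The pads swing forward as they close: fully open they stand 13 mm farther back than shut.
Start: joints at [-1.405, 0.313, 1.498, -0, 1.331, -0.223], TCP at [199.004, -485.828, 231.294] pointing down, gripper open.
Joint ranges: [-2.94, 2.94], [-0.97, 2.17], [0.19, 2.56], [-1.23, 4.37], [0.02, 3.11], [-2.88, 2.88]. Speed limits (rad/s): [2.39, 2.39, 3.01, 3.14, 3.14, 3.14].

## Interface

Orientations are given as a unit quaternion [w, x, y, z].
In Python, from rig import ctrl gives the robot as it stands.
- The arm moves only by the tool send_rows, never from a script. Its argument "targets" is a list of rows, each a list of 7 numbers: the closure, from -1 (fully open) to 1 (shut), so that 0 is half open, then the shift along the tool's x, y, z in m, then the turn, a rotation vector about the tool's x, y, z in rad. In form: [[claw, dx, dy, dz, ax, ay, az], ...]. A call has exactly 10 rows; each row shifts and turns the commanded pose from where the row before left it, along the tool's axes as they then stand; what a row does not reach is not made up. A row lasts 1/8 s, in which the tool goes at most 62.5 mm and 10.7 degrees, less where a joint would pass 70% of its speed; a pose out of reach is approached as far as the arm can. A call with a gripper value outside its range is refused whole. The fingers move at their own pace and stop on an object; "squeeze" is the grip in N (left out, the last holds). Time passes only in rows, so rows that do not move let the fingers close, or fill a call up. It gives the time, the measured TCP pose, the force, the opening and the grip force at its end, in the units of the state.
- ctrl.sense(): the state, without advancing time (a new reading comes with each control period).
- ctrl.capture(name): name is "side" or "top" or "wrist"; returns a dict with "img" (480x640x3 uint8, red, green, blue), "camera_matrix" (3x3 intrinsics, pixels), "R" (3x3) and "t" (3): a world point X has camera coordinates R X + t. Camera axes: x right, y down, z forward; pixel columns grow to the right and rows downward; lengths in mm; the calibration is good to about 2 mm. A picture is of the moment at which its call begins. There is no depth.
- ctrl.finish_job(): hands the job in; it is judged then, once.
Trained networks look in a picture, given as the dict that the camera call returned (one of the last four; its "shot" number tells which), for a name from the list of things; names that differ only in an ending like _2 or _b are one class to them, and where a whole thing is asked for, a point or a joint stands for the part that bears it (a point fixed in the world has none). Each returns a list of dicts, best first, with "score" (0 to 1); they miss things now and then, are a little off and sometimes report something else, mostly with a low value. They report only what shows in the picture. A call takes as long as a camera call. They do not tell look-alikes from the thing itself.
- ctrl.boxes_of(query, picture): "extent" ([left, top, width, height] in pixels, round what is visible of it).
- ctrl.landmark_of(query, picture): "point" ([column, row] in pixels: a listed point, or the origin of a listed thing).
The state is a dict: "time_s": time; "joints": joint angles; "dq": joint speeds; "tau": joint torques, N m; "eef_pos": TCP position; "ee_rot": TCP orientation; "force": force on the tool from outside, world axes, zero at the start; "wrist_torque": the same for the moment, N m; "grip_width": opening from 0.0 (shut) to 1.0 (fully open); "grip_force": force on a finger pad.
Only numpy, scipy, OpenCV 4.12 (cv2) and the standard library are available. Lean on these libraries where they do the work, as an engineer would, in place of code of your own. Each camera call takes 0.05 s, during which the arm holds its last target. There are 200 camera calls.

## Task

I need the squat pot with the yellow cap from the back of the white spill tray on the balance. The three ampoules crowd it in, so first stand all three on the black rubber mat, then take the pot out and set it down gently in the middle of the balance pan, and only then stand each ampoule back in the tray, centred on the spot of its own colour. Keep everything upright, and leave it all standing freely.

Things in the scene. Friction and masses are not known exactly. Their poses are not given: they have to be found in the camera images.
- ampoule_red: red ampoule: upright steel cylinder, 46 mm diameter up to 76 mm height, red colour band; above it a neck, a 24 mm square valve block with a side port (at 101 mm height, reaching 25 mm out), and on top a round red valve knob, 33 mm diameter, from 122 to 142 mm height (the top), by which it may be picked up. About 0.42 kg. Origin: centre of its underside; z up. Starts on the red spot.
- ampoule_blue: blue ampoule: upright steel cylinder, 46 mm diameter up to 76 mm height, blue colour band; above it a neck, a 24 mm square valve block with a side port (at 101 mm height, reaching 25 mm out), and on top a round blue valve knob, 33 mm diameter, from 122 to 142 mm height (the top), by which it may be picked up. About 0.42 kg. Origin: centre of its underside; z up. Starts on the blue spot.
- ampoule_green: green ampoule: upright steel cylinder, 46 mm diameter up to 76 mm height, green colour band; above it a neck, a 24 mm square valve block with a side port (at 101 mm height, reaching 25 mm out), and on top a round green valve knob, 33 mm diameter, from 122 to 142 mm height (the top), by which it may be picked up. About 0.42 kg. Origin: centre of its underside; z up. Starts on the green spot.
- pot: Squat steel pot, 47 mm diameter up to 44 mm height, with a yellow plastic cap of 50 mm diameter from 44 to 62 mm height (its top). About 0.35 kg. Origin: centre of its underside; z up. It starts on the tray floor about 11 mm from the middle of the rear wall, with about 14 mm gaps to the ampoules left, right and in front. Once they are gone, grip it along the tray's y.
- spot_red: red flat sticker disc, 66 mm diameter, on the floor of the white tray: the place of the red ampoule. Origin: its centre, at floor level (an ampoule standing here has its origin at this height). Fixed; the three spots swap places from start to start.
- spot_blue: blue flat sticker disc, 66 mm diameter, on the floor of the white tray: the place of the blue ampoule. Origin: its centre, at floor level (an ampoule standing here has its origin at this height). Fixed; the three spots swap places from start to start.
- spot_green: green flat sticker disc, 66 mm diameter, on the floor of the white tray: the place of the green ampoule. Origin: its centre, at floor level (an ampoule standing here has its origin at this height). Fixed; the three spots swap places from start to start.
- tray: White plastic spill tray, 260 mm (its x) by 250 mm (its y), walls 4 mm thick and 36 mm high over the table, floor 4 mm thick. Origin: centre of its underside, on the table; its x points away from the robot to the rear wall, where the pot is. A loose clamp and a small jar lie in its front corners. Fixed.
- balance: White portable balance with a round steel pan, 124 mm diameter, whose flat top is 60 mm above the table. Origin: on the table straight below the pan's centre; z up; its x points away from the keypad and display. The white housing, 48 mm high, reaches 75 mm to +x, 140 mm to -x and 100 mm to each side. Fixed; it is on the left or the right of the tray.
- mat: Black rubber bench mat, 230 mm (its x) by 200 mm (its y), 4 mm thick: the side area for the ampoules. Origin: centre of its underside, on the table. Fixed; it lies on the other side of the tray from the balance.
Things that resemble listed ones, but are neither listed nor needed, are in the scene too. Leave any pink look-alike of the ampoule_blue alone.

How it is judged (in metres and radians):
On the way, in this order (a step that is already met when the one before it is completed fails the run):
1. all three ampoules stand released on the rubber mat (x of ampoule_red in the frame of mat between -0.105 and 0.105 m and y of ampoule_red in the frame of mat between -0.09 and 0.09 m and z of each of ampoule_red, ampoule_blue, ampoule_green in the frame of mat below 0.008 m and contact force between each of ampoule_red, ampoule_blue, ampoule_green and the fingers below 0.1 N and linear speed of each of ampoule_red, ampoule_blue, ampoule_green below 0.03 m/s and angular speed of each of ampoule_red, ampoule_blue, ampoule_green below 0.3 rad/s and angle between each of ampoule_red, ampoule_blue, ampoule_green's own z axis and vertical below 0.1 rad and x of ampoule_blue in the frame of mat between -0.105 and 0.105 m and y of ampoule_blue in the frame of mat between -0.09 and 0.09 m and x of ampoule_green in the frame of mat between -0.105 and 0.105 m and y of ampoule_green in the frame of mat between -0.09 and 0.09 m), for 0.2 s.
2. the pot stands released in the middle of the balance pan, while the ampoules are still on the mat (all of step 1 and horizontal distance between pot and balance below 0.015 m and z of pot in the frame of balance between 0.056 and 0.064 m and contact force between pot and the fingers below 0.1 N and linear speed of pot below 0.03 m/s and angular speed of pot below 0.3 rad/s and angle between pot's own z axis and vertical below 0.1 rad), for 0.2 s.
At the end, for the whole second after the job is handed in: The pot stands upright on the balance pan within 15 mm of its centre, and each ampoule stands upright on the tray floor within 12 mm of the centre of the spot of its own colour; all are released and at rest (horizontal distance between pot and balance below 0.015 m and z of pot in the frame of balance between 0.056 and 0.064 m and contact force between each of pot, ampoule_red, ampoule_blue, ampoule_green and the fingers below 0.1 N and linear speed of each of pot, ampoule_red, ampoule_blue, ampoule_green below 0.03 m/s and angular speed of each of pot, ampoule_red, ampoule_blue, ampoule_green below 0.3 rad/s and angle between each of pot, ampoule_red, ampoule_blue, ampoule_green's own z axis and vertical below 0.1 rad and horizontal distance between ampoule_red and spot_red below 0.012 m and z of ampoule_red in the frame of spot_red below 0.004 m and horizontal distance between ampoule_blue and spot_blue below 0.012 m and z of ampoule_blue in the frame of spot_blue below 0.004 m and horizontal distance between ampoule_green and spot_green below 0.012 m and z of ampoule_green in the frame of spot_green below 0.004 m); the robot touches nothing.
It fails at once if an ampoule or the pot is tipped by more than 30 degrees (angle between any of ampoule_red, ampoule_blue, ampoule_green, pot's own z axis and vertical above 0.52 rad).
It fails at once if the pot is dropped on the balance (let go more than 12 mm above the pan) (horizontal distance between pot and balance below 0.08 m and z of pot in the frame of balance above 0.072 m and contact force between pot and the fingers below 0.1 N).
It fails at once if the pot is pressed hard on the balance (over 60 N) (contact force between pot and balance above 60 N).
It also fails if it takes over 144 s, if anything falls off the work surface, if the arm or the gripper's body presses on something with over 40 N, if the wrist force passes 120 N, or if a joint passes its speed limit or range.

## Working session

There is one attempt and no reset: what is moved stays moved. The work goes in short steps, Python scripts to look and compute and a tool call to move; the robot and the scene stay as the last step left them, time stands still between calls to the robot, and variables do not carry over. Pictures are saved under pics/ and viewed, at most 14 in all, crops included, and the job is handed in when it is done.

Besides the shell and the picture viewer there is one more tool, called after ">>>" as name(argument=value, ...), one argument or row to a line, values as JSON. send_rows: Moves the arm, as the interface text tells. Its arguments: {"type":"object","properties":{"targets":{"type":"array"},"squeeze":{"type":"number"}},"required":["targets"]}

```bash
mkdir -p pics; ls; cat > h.py <<'E'
import numpy as np, cv2
from rig import ctrl
def cap(n,f=None):
    p=ctrl.capture(n)
    if f: cv2.imwrite('pics/'+f,cv2.cvtColor(p['img'],cv2.COLOR_RGB2BGR))
    return p
def unproj(p,uv,z):
    K,R,t=map(np.array,(p['camera_matrix'],p['R'],p['t']))
    d=R.T@np.linalg.solve(K,[uv[0],uv[1],1.]); c=-R.T@t.ravel()
    return c+d*(z-c[2])/d[2]
def proj(p,X):
    K,R,t=map(np.array,(p['camera_matrix'],p['R'],p['t']))
    x=K@(R@np.array(X,float)+t.ravel()); return x[:2]/x[2]
E
python3 - <<'E'
from h import *
print(ctrl.sense())
p=cap('top','top0.png')
for q in 'ampoule_red ampoule_blue ampoule_green pot tray balance mat spot_red spot_blue spot_green'.split():
    for d in ctrl.landmark_of(q,p)[:3]:
        print(q,round(d['score'],2),np.round(d['point']),np.round(unproj(p,d['point'],60 if q=='xx' else 4)))
cap('side','side0.png')
print(-p['R'].T@p['t'])
E
```

```text
pics
{'time_s': 0.0, 'joints': array([-1.40537654e+00,  3.13450869e-01,  1.49841123e+00,  2.33921486e-05,
        1.33097742e+00, -2.23427827e-01]), 'dq': array([ 1.36215660e-03, -7.84168889e-04,  2.73280273e-04, -1.33284215e-03,
       -1.46042730e-03, -1.78861910e-05]), 'tau': array([ 5.64186735e-05, -4.12268364e+01, -2.59741706e+01, -1.60911777e-04,
        4.18042051e-03, -9.08028170e-06]), 'eef_pos': array([ 198.97937289, -485.57182608,  230.74435625]), 'ee_rot': array([-6.22839221e-04,  9.81159501e-01,  1.93198462e-01,  2.94342973e-05]), 'force': array([ 0.19586161,  0.30662092, -0.3827229 ]), 'wrist_torque': array([-0.01775699, -0.03748026,  0.03507493]), 'grip_force': 0.0, 'grip_width': 1.00178374007698}
ampoule_red 0.63 [330. 263.] [605. -32.   4.]
ampoule_blue 0.73 [359. 185.] [ 781. -103.    4.]
ampoule_blue 0.67 [236. 260.] [617. 178.   4.]
ampoule_blue 0.58 [351. 241.] [653. -81.   4.]
ampoule_green 0.64 [299. 239.] [661.  36.   4.]
pot 0.59 [327. 235.] [668. -28.   4.]
tray 0.72 [324. 276.] [576. -19.   4.]
balance 0.66 [161. 318.] [493. 344.   4.]
mat 0.9 [489. 317.] [ 476. -380.    4.]
spot_red 0.79 [323. 262.] [609. -16.   4.]
spot_blue 0.66 [354. 240.] [656. -86.   4.]
spot_green 0.6 [299. 237.] [665.  37.   4.]
[5.37516600e+02 4.59378885e-02 1.02001843e+03]
```

View pics/top0.png

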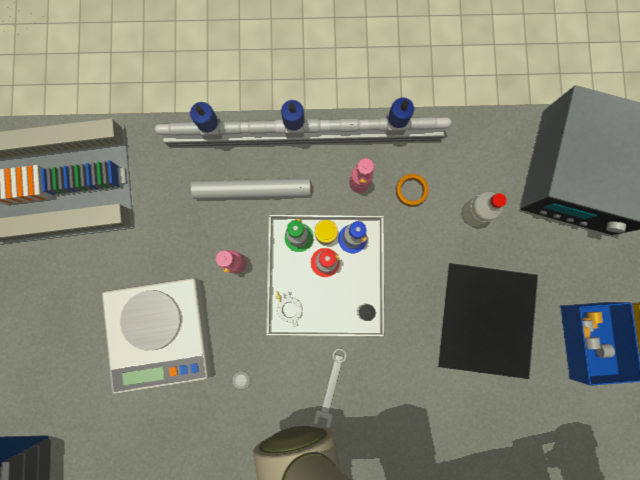

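View pics/side0.png

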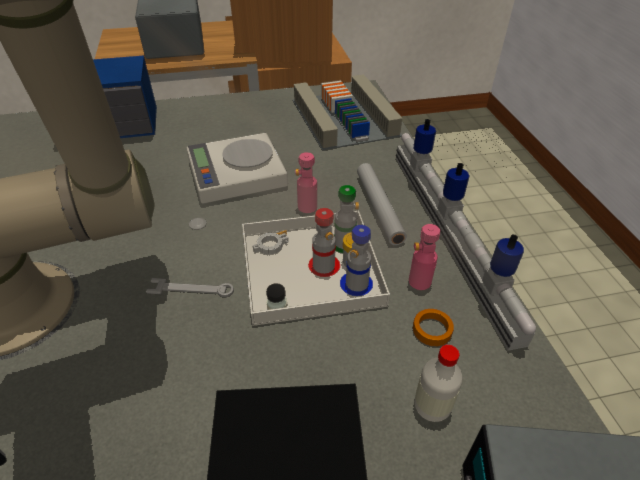

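Top view: blue candidates are the knobs at (357,230) in the tray (blue band, blue spot), and pink-knobbed look-alikes at (364,168) and (226,259). The tray one fits. Balance is left at (150,320), mat right at (489,320). I'll confirm it in a crop and measure.

```bash
cat >> h.py <<'E'
HUE={'red':[(0,6),(174,180)],'blue':[(108,125)],'green':[(50,80)],'yellow':[(22,32)]}
def mask(img,c):
    h=cv2.cvtColor(img,cv2.COLOR_RGB2HSV); m=0
    for a,b in HUE[c]: m=m|cv2.inRange(h,(a,150,60),(b,255,255))
    return m
def blobs(m,amin=25):
    n,l,s,c=cv2.connectedComponentsWithStats(m)
    return [(s[i,4],c[i],s[i,:4]) for i in range(1,n) if s[i,4]>=amin]
E
python3 - <<'E'
from h import *
p=cap('top'); im=p['img']
for c in HUE:
    for a,ce,b in blobs(mask(im,c)):
        if 260<ce[0]<390 and 210<ce[1]<340: print(c,a,np.round(ce,1),b,'z=140',np.round(unproj(p,ce,140)),'z=66',np.round(unproj(p,ce,66)),'z=4',np.round(unproj(p,ce,4)))
g=cv2.cvtColor(im,cv2.COLOR_RGB2GRAY)
m=(g<45).astype(np.uint8); m[:, :430]=0;m[:,550:]=0;m[:255]=0;m[385:]=0
cs=max(cv2.findContours(m,0,2)[0],key=cv2.contourArea)
W=np.array([unproj(p,x[0],4)[:2] for x in cs],np.float32); print('mat',cv2.minAreaRect(W))
# tray outline
for uv in [(270,216),(383,216),(267,335),(383,335)]: print(uv,np.round(unproj(p,uv,36)))
c=cv2.HoughCircles(cv2.medianBlur(g,3)[270:370,100:210],cv2.HOUGH_GRADIENT,1,50,param1=80,param2=15,minRadius=24,maxRadius=36)
print(c, [np.round(unproj(p,x[:2]+np.array([100,270]),60)) for x in c[0]])
b=cv2.resize(cv2.cvtColor(im[150:345,210:400],cv2.COLOR_RGB2BGR),None,fx=3,fy=3,interpolation=2); cv2.imwrite('pics/crop1.png',b)
E
```

```text
red 410 [323.9 261.1] [311 248  28  29] z=140 [600. -16. 140.] z=66 [605. -17.  66.] z=4 [610. -18.   4.]
blue 179 [357.3 229.5] [350 222  16  16] z=140 [660. -83. 140.] z=66 [670. -90.  66.] z=4 [679. -95.   4.]
blue 151 [348.1 243.9] [339 227  27  26] z=140 [632. -64. 140.] z=66 [640. -69.  66.] z=4 [647. -74.   4.]
green 158 [295.  228.3] [288 221  16  16] z=140 [666.  39. 140.] z=66 [676.  42.  66.] z=4 [685.  45.   4.]
green 63 [292.7 246. ] [285 237  21  14] z=140 [631.  44. 140.] z=66 [639.  47.  66.] z=4 [645.  50.   4.]
yellow 412 [325.6 231.1] [315 220  23  23] z=140 [658. -21. 140.] z=66 [669. -23.  66.] z=4 [677. -24.   4.]
mat ((470.052001953125, -377.8216552734375), (196.03541564941406, 226.046630859375), 81.00812530517578)
(270, 216) [709.  97.  36.]
(383, 216) [ 703. -150.   36.]
(267, 335) [453. 107.  36.]
(383, 335) [ 447. -140.   36.]
[[[51.5 49.5 30.3]]] [array([493., 344.,  60.])]
```

View pics/crop1.png

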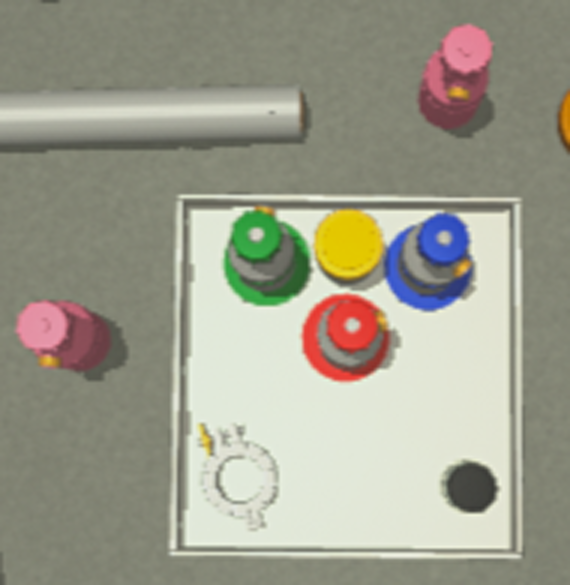

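Crop confirms it: blue-knobbed ampoule at (358,229) with blue spot and band; both look-alikes are pink. Moving above the tray for a wrist look.

>>> send_rows(
  targets=[
    [-1,0,0,0,0,0,0.13],
    [-1,0,0,0,0,0,0.13],
    [-1,0,0,0,0,0,0.129],
    [-1,0.034,-0.038,-0.006,0,0,0],
    [-1,0.034,-0.038,-0.006,0,0,0],
    [-1,0.034,-0.038,-0.006,0,0,0],
    [-1,0.034,-0.038,-0.006,0,0,0],
    [-1,0.034,-0.038,-0.006,0,0,0],
    [-1,0.034,-0.038,-0.006,0,0,0],
    [-1,0.034,-0.038,-0.006,0,0,0],
  ],
)

```text
time_s: 1.9
eef_pos: [438.0, -218.5, 273.6]
ee_rot: [0.0, 1.0, -0.0, 0.0]
force: [-0.7, -0.5, 0.6]
grip_width: 1.002
grip_force: 0.0
```

>>> send_rows(
  targets=[
    [-1,0.034,-0.038,-0.006,0,0,0],
    [-1,0.034,-0.038,-0.006,0,0,0],
    [-1,0.034,-0.038,-0.006,0,0,0],
    [-1,0.034,-0.038,-0.006,0,0,0],
    [-1,0.034,-0.038,-0.006,0,0,0],
    [-1,0,0,0,0,0,0],
    [-1,0,0,0,0,0,0],
    [-1,0,0,0,0,0,0],
    [-1,0,0,0,0,0,0],
    [-1,0,0,0,0,0,0],
  ],
)

```text
time_s: 3.15
eef_pos: [606.9, -30.4, 303.5]
ee_rot: [0.0, 1.0, -0.0, 0.0]
force: [0.7, 0.3, 0.2]
grip_width: 1.0
grip_force: 0.0
```

```bash
python3 - <<'E'
from h import *
p=cap('wrist','w1.png')
s=ctrl.sense();print(s['time_s'],s['eef_pos'],s['ee_rot'],s['force']); print(-p['R'].T@p['t'])
for c in HUE:
    for a,ce,b in blobs(mask(p['img'],c),150):
        print(c,a,np.round(ce),b,'z140',np.round(unproj(p,ce,140)),'z66',np.round(unproj(p,ce,66)),'z4',np.round(unproj(p,ce,4)))
E
```

```text
3.2 [606.95993261 -30.23881629 303.44514983] [ 3.76249125e-05  9.99999931e-01 -3.55643452e-04  1.01775277e-04] [0.54243944 0.9731299  0.46969665]
[672.69223562 -29.62107545 445.65573405]
red 961 [306. 178.] [279 162  59  44] z140 [637. -21. 140.] z66 [628. -19.  66.] z4 [621. -17.   4.]
red 1335 [306. 219.] [286 196  43  46] z140 [606. -21. 140.] z66 [589. -19.  66.] z4 [576. -17.   4.]
blue 804 [353. 142.] [337 112  48  62] z140 [663. -55. 140.] z66 [661. -62.  66.] z4 [659. -67.   4.]
blue 1445 [388. 147.] [365 124  47  46] z140 [660. -81. 140.] z66 [657. -94.  66.] z4 [ 654. -104.    4.]
green 300 [263. 114.] [244 106  38  26] z140 [683.  10. 140.] z66 [685.  19.  66.] z4 [687.  27.   4.]
green 1365 [222. 140.] [200 117  46  46] z140 [665.  40. 140.] z66 [663.  57.  66.] z4 [661.  71.   4.]
yellow 2290 [309. 133.] [281 106  55  54] z140 [670. -23. 140.] z66 [669. -21.  66.] z4 [668. -20.   4.]
```

View pics/w1.png

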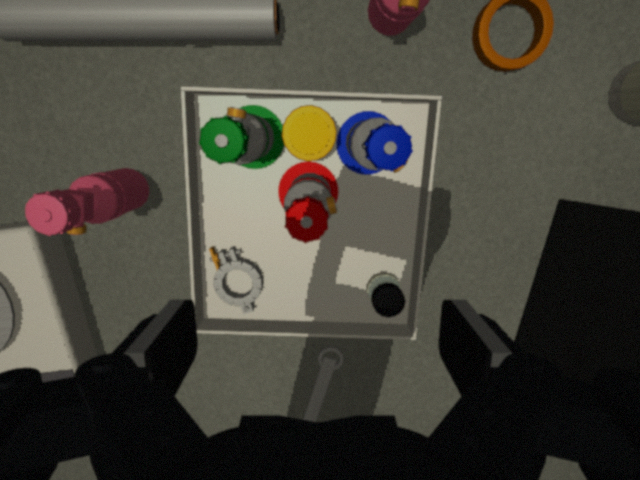

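Wrist view: red knob (306,219), blue (388,147), green (222,140), pot cap (309,133), agreeing with the top view. Grasping blue first.

>>> send_rows(
  targets=[
    [-1,0.0265,0.0255,0,0,0,0],
    [-1,0.0265,0.0255,0,0,0,0],
    [-1,0,0,0.04,0,0,0],
    [-1,0,0,0.04,0,0,0],
    [-1,0,0,0.04,0,0,0],
    [-1,0,0,0.04,0,0,0],
    [-1,0,0,0.014,0,0,0],
    [-1,0,0,0.014,0,0,0],
    [-1,0,0,0,0,0,0],
    [1,0,0,0,0,0,0],
  ],
  squeeze=50,
)

```text
time_s: 4.45
eef_pos: [660.7, -81.1, 116.6]
ee_rot: [0.0, 1.0, -0.0, 0.001]
force: [0.2, -0.3, -0.4]
grip_width: 0.813
grip_force: 0.0
```

>>> send_rows(
  targets=[
    [1,0,0,0,0,0,0],
    [1,0,0,0,0,0,0],
    [1,0,0,0,0,0,0],
    [1,0,0,0,0,0,0],
    [1,0,0,-0.01,0,0,0],
    [1,0,0,-0.01,0,0,0],
    [1,0,0,-0.02,0,0,0],
    [1,0,0,-0.02,0,0,0],
    [1,0,0,0,0,0,0],
    [1,0,0,0,0,0,0],
  ],
)

```text
time_s: 5.7
eef_pos: [659.7, -80.7, 174.2]
ee_rot: [-0.0, 1.0, -0.0, -0.001]
force: [-0.4, 0.2, -4.8]
grip_width: 0.371
grip_force: 50.1
```

```bash
python3 - <<'E'
from h import *
s=ctrl.sense();print(s['time_s'],s['force'],s['wrist_torque'])
p=cap('side','s2.png');im=cv2.resize(p['img'][170:420,220:480],None,fx=2,fy=2);cv2.imwrite('pics/s2.png',im[:,:,::-1])
E
```

```text
5.7 [-0.38076587  0.20964818 -4.75406047] [ 0.03650645 -0.02097063  0.01026875]
```

View pics/s2.png

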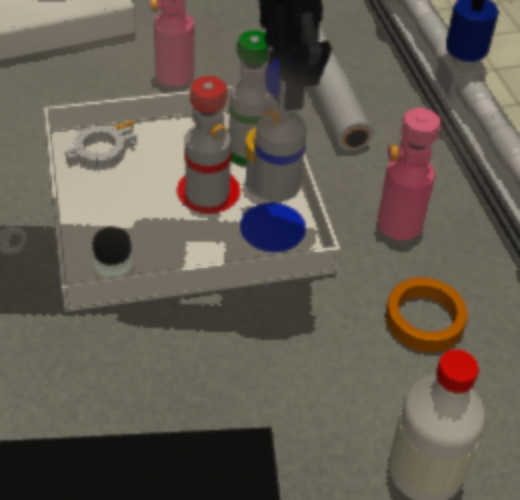

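Blue hangs upright at crop (280,155), clear of its spot. Carrying it to the far end of the mat.

>>> send_rows(
  targets=[
    [1,-0.01,0.024,0,0,0,0],
    [1,-0.0155,0.038,0,0,0,0],
    [1,-0.0155,0.038,0,0,0,0],
    [1,-0.0155,0.038,0,0,0,0],
    [1,-0.0155,0.038,0,0,0,0],
    [1,-0.0155,0.038,0,0,0,0],
    [1,-0.0155,0.038,0,0,0,0],
    [1,-0.0155,0.038,0,0,0,0],
    [1,-0.008,0.018,0.012,0,0,0],
    [1,0,0,0.02,0,0,0],
  ],
)

```text
time_s: 7.0
eef_pos: [532.8, -389.8, 141.9]
ee_rot: [-0.0, 1.0, -0.001, -0.0]
force: [0.2, 0.7, -5.2]
grip_width: 0.371
grip_force: 50.4
```

>>> send_rows(
  targets=[
    [1,0,0,0.013,0,0,0],
    [1,0,0,0.007,0,0,0],
    [1,0,0,0.006,0,0,0],
    [1,0,0,0,0,0,0],
    [-0.4,0,0,0,0,0,0],
    [-0.4,0,0,0,0,0,0],
    [-0.4,0,0,0,0,0,0],
    [-0.4,0,0,-0.02,0,0,0],
    [-0.4,0,0,-0.04,0,0,0],
    [-0.4,0,0,-0.04,0,0,0],
  ],
)

```text
time_s: 8.25
eef_pos: [533.4, -388.9, 218.7]
ee_rot: [0.0, 1.0, -0.0, 0.0]
force: [0.2, 0.2, 0.3]
grip_width: 0.699
grip_force: 0.0
```

```bash
python3 - <<'E'
from h import *
s=ctrl.sense();print(s['time_s'],s['eef_pos'],s['force'],s['grip_width'])
p=cap('side','s3.png');q=cap('top'); 
for a,ce,b in blobs(mask(q['img'],'blue'),20):
  if 430<ce[0]<550: print(a,ce,b,unproj(q,ce,140))
E
```

```text
8.25 [ 533.44706071 -388.87024699  218.73045165] [0.18912492 0.16434268 0.29549336] 0.6987639904034271
150 [514.81333333 290.26      ] [509 282  14  18] [ 534.51326381 -382.60402556  140.        ]
```

View pics/s3.png

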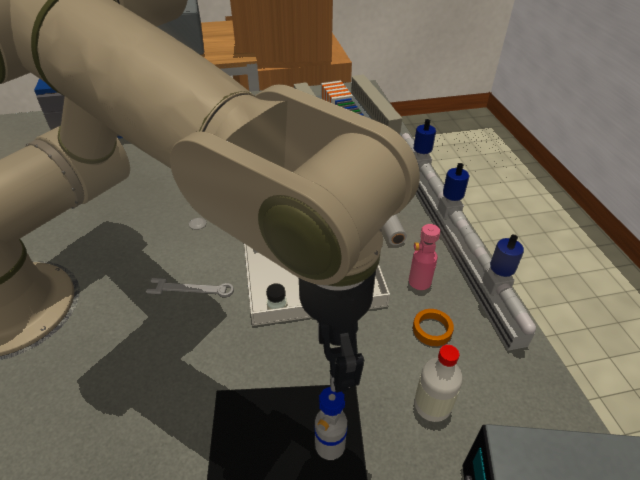

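Side view: blue stands upright on the mat at (331,430). Next red.

>>> send_rows(
  targets=[
    [-0.4,0.008,-0.041,0,0,0,0],
    [-0.4,0.008,-0.041,0,0,0,0],
    [-0.4,0.008,-0.041,0,0,0,0],
    [-0.4,0.008,-0.041,0,0,0,0],
    [-0.4,0.008,-0.041,0,0,0,0],
    [-0.4,0.008,-0.041,0,0,0,0],
    [-0.4,0.008,-0.041,0,0,0,0],
    [-0.4,0.008,-0.041,0,0,0,0],
    [-0.4,0.0085,-0.04,0,0,0,0],
    [-0.4,0,0,0.02,0,0,0],
  ],
)

```text
time_s: 9.6
eef_pos: [606.9, -18.3, 197.9]
ee_rot: [0.0, 1.0, 0.002, 0.001]
force: [-1.4, -0.3, -0.9]
grip_width: 0.699
grip_force: 0.0
```

>>> send_rows(
  targets=[
    [-0.4,0,0,0.03,0,0,0],
    [-0.4,0,0,0.03,0,0,0],
    [-0.4,0,0,0.014,0,0,0],
    [-0.4,0,0,0.01,0,0,0],
    [-0.4,0,0,0,0,0,0],
    [1,0,0,0,0,0,0],
    [1,0,0,0,0,0,0],
    [1,0,0,0,0,0,0],
    [1,0,0,0,0,0,0],
    [1,0,0,-0.01,0,0,0],
  ],
)

```text
time_s: 10.85
eef_pos: [605.3, -20.7, 122.6]
ee_rot: [-0.0, 1.0, -0.0, -0.001]
force: [-0.7, -0.2, -4.1]
grip_width: 0.369
grip_force: 49.9
```

>>> send_rows(
  targets=[
    [1,0,0,-0.025,0,0,0],
    [1,0,0,-0.025,0,0,0],
    [1,-0.012,0.025,0,0,0,0],
    [1,-0.02,0.04,0,0,0,0],
    [1,-0.02,0.04,0,0,0,0],
    [1,-0.02,0.04,0,0,0,0],
    [1,-0.02,0.04,0,0,0,0],
    [1,-0.02,0.04,0,0,0,0],
    [1,-0.02,0.04,0,0,0,0],
    [1,-0.004,0.04,0,0,0,0],
  ],
)

```text
time_s: 12.1
eef_pos: [468.8, -326.9, 173.4]
ee_rot: [-0.0, 1.0, -0.0, -0.0]
force: [1.0, -0.5, -3.7]
grip_width: 0.367
grip_force: 50.3
```

>>> send_rows(
  targets=[
    [1,0,0.035,0,0,0,0],
    [1,0,0.017,0.01,0,0,0],
    [1,0,0,0.02,0,0,0],
    [1,0,0,0.015,0,0,0],
    [1,0,0,0.009,0,0,0],
    [1,0,0,0.005,0,0,0],
    [1,0,0,0,0,0,0],
    [-0.4,0,0,0,0,0,0],
    [-0.4,0,0,0,0,0,0],
    [-0.4,0,0,0,0,0,0],
  ],
)

```text
time_s: 13.35
eef_pos: [470.2, -378.0, 114.7]
ee_rot: [0.0, 1.0, -0.0, 0.0]
force: [0.8, 0.4, 0.5]
grip_width: 0.705
grip_force: 0.0
```

>>> send_rows(
  targets=[
    [-0.4,0,0,-0.02,0,0,0],
    [-0.4,0,0,-0.04,0,0,0],
    [-0.4,0,0,-0.04,0,0,0],
    [-0.4,0.02,-0.043,0,0,0,0],
    [-0.4,0.02,-0.043,0,0,0,0],
    [-0.4,0.02,-0.043,0,0,0,0],
    [-0.4,0.02,-0.043,0,0,0,0],
    [-0.4,0.02,-0.043,0,0,0,0],
    [-0.4,0.02,-0.043,0,0,0,0],
    [-0.4,0.02,-0.043,0,0,0,0],
  ],
)

```text
time_s: 14.6
eef_pos: [610.6, -75.5, 214.6]
ee_rot: [0.0, 1.0, -0.0, 0.0]
force: [-0.2, -0.6, 0.5]
grip_width: 0.702
grip_force: 0.0
```

>>> send_rows(
  targets=[
    [-0.4,0.02,-0.043,0,0,0,0],
    [-0.4,0.02,-0.043,0,0,0,0],
    [-0.4,0.015,-0.031,0,0,0,0],
    [-0.4,0,0,0.03,0,0,0],
    [-0.4,0,0,0.03,0,0,0],
    [-0.4,0,0,0.02,0,0,0],
    [-0.4,0,0,0.012,0,0,0],
    [-0.4,0,0,0.008,0,0,0],
    [-0.4,0,0,0,0,0,0],
    [1,0,0,0,0,0,0],
  ],
)

```text
time_s: 15.85
eef_pos: [665.5, 40.0, 115.1]
ee_rot: [0.0, 1.0, -0.0, 0.001]
force: [-0.1, -0.1, -0.9]
grip_width: 0.502
grip_force: 0.0
```

>>> send_rows(
  targets=[
    [1,0,0,0,0,0,0],
    [1,0,0,0,0,0,0],
    [1,0,0,0,0,0,0],
    [1,0,0,0,0,0,0],
    [1,0,0,-0.01,0,0,0],
    [1,0,0,-0.03,0,0,0],
    [1,0,0,-0.03,0,0,0],
    [1,0,0,-0.02,0,0,0],
    [1,0,0,0,0,0,0],
    [1,0,0,0,0,0,0],
  ],
)

```text
time_s: 17.1
eef_pos: [664.5, 40.2, 202.7]
ee_rot: [-0.0, 1.0, -0.0, -0.001]
force: [0.3, 0.2, -4.4]
grip_width: 0.376
grip_force: 50.1
```

```bash
python3 - <<'E'
from h import *
q=cap('top');p=cap('side')
for c in HUE:
  for a,ce,b in blobs(mask(q['img'],c),20):
    if 260<ce[0]<550 and 200<ce[1]<400: print(c,a,ce,b,unproj(q,ce,140),unproj(q,ce,66),unproj(q,ce,4))
cv2.imwrite('pics/s4.png',np.hstack([p['img'][150:,150:450],q['img'][200:400,250:550].repeat(1,0)[:200].copy() if 0 else cv2.resize(q['img'][150:400,250:550],(396,330))])[:, :, ::-1] if 0 else p['img'][:,:,::-1])
E
```

```text
red 179 [498.24581006 200.15083799] [491 193  16  15] [ 711.56927343 -362.04371255  140.        ] [ 726.20521457 -392.49152293   66.        ] [ 738.46775984 -418.00185053    4.        ]
red 321 [330.48286604 262.86292835] [323 249  16  28] [596.30664767 -28.65241665 140.        ] [601.25025276 -31.06563685  66.        ] [605.39219216 -33.08752404   4.        ]
red 33 [489.78787879 320.81818182] [487 311  10  21] [ 477.56884845 -330.53288898  140.        ] [ 472.52789312 -358.33098103   66.        ] [ 468.30438999 -381.62127437    4.        ]
red 283 [515.13780919 324.58303887] [505 316  21  19] [ 469.18472763 -378.73082524  140.        ] [ 463.43875872 -410.58184071   66.        ] [ 458.62456854 -437.26782664    4.        ]
blue 597 [352.21775544 238.40201005] [339 225  28  28] [642.88913398 -72.24975318 140.        ] [651.74982068 -78.32903628  66.        ] [659.17363926 -83.42248969   4.        ]
blue 258 [518.6124031  290.21317829] [509 282  20  18] [ 534.41557732 -389.96022768  140.        ] [ 534.15481501 -422.75551404   66.        ] [ 533.93633847 -450.23264585    4.        ]
green 151 [299.50331126 243.64238411] [285 230  26  21] [635.16515843  30.42895753 140.        ] [643.3763426   32.98383978  66.        ] [650.25598339  35.1244168    4.        ]
yellow 158 [331.17088608 232.06962025] [327 222  10  21] [656.30780658 -31.66419892 140.        ] [666.29685803 -34.33067733  66.        ] [674.6660633  -36.56475383   4.        ]
```

View pics/s4.png

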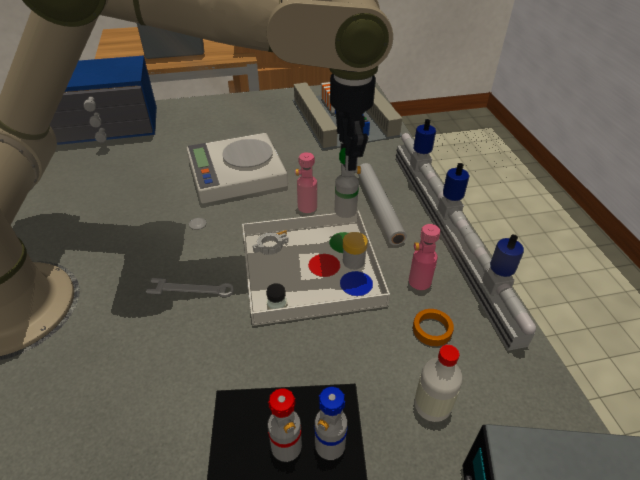

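Side view: red (285,430) and blue (331,430) stand on the mat, green hangs upright at (347,190). Taking green to the near end of the mat.

>>> send_rows(
  targets=[
    [1,-0.02,0.025,0,0,0,0],
    [1,-0.034,0.043,0,0,0,0],
    [1,-0.034,0.043,0,0,0,0],
    [1,-0.034,0.043,0,0,0,0],
    [1,-0.034,0.043,0,0,0,0],
    [1,-0.034,0.043,0,0,0,0],
    [1,-0.034,0.043,0,0,0,0],
    [1,-0.034,0.043,0,0,0,0],
    [1,0,0.043,0,0,0,0],
    [1,0,0.039,0,0,0,0],
  ],
)

```text
time_s: 18.45
eef_pos: [406.4, -369.3, 203.9]
ee_rot: [-0.0, 1.0, -0.001, -0.0]
force: [1.1, 1.2, -3.2]
grip_width: 0.369
grip_force: 50.4
```

>>> send_rows(
  targets=[
    [1,0,0,0.02,0,0,0],
    [1,0,0,0.03,0,0,0],
    [1,0,0,0.02,0,0,0],
    [1,0,0,0.012,0,0,0],
    [1,0,0,0.006,0,0,0],
    [1,0,0,0,0,0,0],
    [-0.4,0,0,0,0,0,0],
    [-0.4,0,0,0,0,0,0],
    [-0.4,0,0,0,0,0,0],
    [-0.4,0,0,0,0,0,0],
  ],
)

```text
time_s: 19.7
eef_pos: [407.1, -368.0, 116.5]
ee_rot: [0.0, 1.0, -0.0, 0.0]
force: [-0.0, 0.2, 0.5]
grip_width: 0.7
grip_force: 0.0
```

>>> send_rows(
  targets=[
    [-0.4,0,0,-0.02,0,0,0],
    [-0.4,0,0,-0.04,0,0,0],
    [-0.4,0,0,-0.04,0,0,0],
    [-0.6,0.027,-0.035,0,0,0,0],
    [-0.8,0.035,-0.046,0,0,0,0],
    [-1,0.035,-0.046,0,0,0,0],
    [-1,0.035,-0.046,0,0,0,0],
    [-1,0.035,-0.046,0,0,0,0],
    [-1,0.035,-0.046,0,0,0,0],
    [-1,0.035,-0.046,0,0,0,0],
  ],
)

```text
time_s: 20.95
eef_pos: [645.0, -55.3, 216.4]
ee_rot: [0.0, 1.0, -0.0, 0.0]
force: [0.2, -0.5, 0.2]
grip_width: 1.0
grip_force: 0.0
```

```bash
python3 - <<'E'
from h import *
p=cap('wrist','w5.png');q=cap('top');s=cap('side','s5.png')
for n,p in (('w',p),('t',q)):
  for c in HUE:
    for a,ce,b in blobs(mask(p['img'],c),60):
      print(n,c,a,np.round(ce),b,'z140',np.round(unproj(p,ce,140)),'z66',np.round(unproj(p,ce,66)),'z4',np.round(unproj(p,ce,4)))
E
```

```text
w red 3584 [279. 249.] [243 217  72  64] z140 [646. -33. 140.] z66 [624. -25.  66.] z4 [605. -19.   4.]
w blue 4168 [349. 190.] [313 154  73  73] z140 [679. -71. 140.] z66 [668. -77.  66.] z4 [659. -82.   4.]
w green 3914 [209. 183.] [176 147  68  73] z140 [682.   4. 140.] z66 [673.  23.  66.] z4 [665.  40.   4.]
w yellow 3466 [272. 187.] [239 154  68  67] z140 [680. -30. 140.] z66 [670. -22.  66.] z4 [661. -15.   4.]
t red 178 [498. 200.] [491 193  16  15] z140 [ 712. -362.  140.] z66 [ 726. -393.   66.] z4 [ 739. -418.    4.]
t red 282 [326. 256.] [312 248  27  16] z140 [611. -20. 140.] z66 [617. -22.  66.] z4 [622. -24.   4.]
t red 284 [515. 325.] [505 316  21  19] z140 [ 469. -379.  140.] z66 [ 464. -411.   66.] z4 [ 459. -437.    4.]
t blue 259 [402. 109.] [392  98  21  21] z140 [ 901. -181.  140.] z66 [ 932. -196.   66.] z4 [ 958. -208.    4.]
t blue 227 [292. 111.] [282 101  21  20] z140 [902.  40. 140.] z66 [933.  43.  66.] z4 [959.  46.   4.]
t blue 181 [200. 112.] [191 103  21  20] z140 [904. 222. 140.] z66 [934. 241.  66.] z4 [960. 257.   4.]
t blue 72 [110. 172.] [108 161
[... 452 characters left out ...]
5. -80.  66.] z4 [641. -85.   4.]
t blue 259 [519. 290.] [509 282  21  18] z140 [ 534. -390.  140.] z66 [ 534. -423.   66.] z4 [ 534. -450.    4.]
t blue 4389 [602. 344.] [561 303  79  82] z140 [ 428. -542.  140.] z66 [ 419. -588.   66.] z4 [ 411. -626.    4.]
t green 150 [290. 235.] [285 224  12  24] z140 [653.  48. 140.] z66 [662.  53.  66.] z4 [671.  56.   4.]
t green 261 [512. 357.] [503 349  20  19] z140 [ 408. -369.  140.] z66 [ 397. -400.   66.] z4 [ 388. -427.    4.]
t yellow 105 [325. 238.] [316 235  18   8] z140 [644. -19. 140.] z66 [653. -21.  66.] z4 [661. -22.   4.]
t yellow 169 [637. 319.] [633 303   7  45] z140 [ 474. -615.  140.] z66 [ 469. -666.   66.] z4 [ 465. -710.    4.]
```

View pics/s5.png

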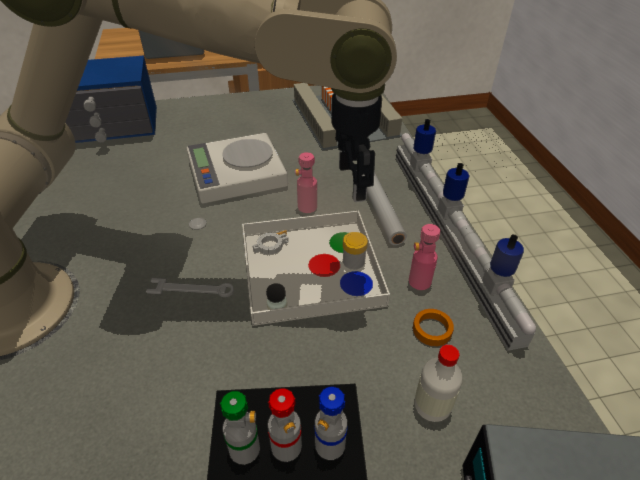

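All three stand on the mat (240/285/331, ~430). Now the pot at (670,-22).

>>> send_rows(
  targets=[
    [-1,0.0125,-0.0165,0,0,0,0],
    [-1,0.0125,-0.0165,0,0,0,0],
    [-1,0,0,0.04,0,0,0],
    [-1,0,0,0.04,0,0,0],
    [-1,0,0,0.04,0,0,0],
    [-1,0,0,0.03,0,0,0],
    [-1,0,0,0.02,0,0,0],
    [-1,0,0,0.012,0,0,0],
    [-1,0,0,0,0,0,0],
    [1,0,0,0,0,0,0],
  ],
)

```text
time_s: 22.35
eef_pos: [669.7, -24.1, 35.5]
ee_rot: [0.0, 1.0, -0.0, 0.001]
force: [0.0, 0.3, 0.8]
grip_width: 0.818
grip_force: 0.0
```

>>> send_rows(
  targets=[
    [1,0,0,0,0,0,0],
    [1,0,0,0,0,0,0],
    [1,0,0,0,0,0,0],
    [1,0,0,-0.01,0,0,0],
    [1,0,0,-0.03,0,0,0],
    [1,0,0,-0.04,0,0,0],
    [1,0,0,-0.04,0,0,0],
    [1,0,0,0,0,0,0],
    [1,0,0,0,0,0,0],
    [1,0,0,0,0,0,0],
  ],
)

```text
time_s: 23.6
eef_pos: [668.3, -23.8, 152.2]
ee_rot: [-0.0, 1.0, -0.0, -0.002]
force: [0.0, -0.5, -4.0]
grip_width: 0.571
grip_force: 52.8
```

```bash
python3 - <<'E'
from h import *
p=cap('side','s6.png');q=cap('top');w=cap('wrist')
im=q['img'];g=cv2.cvtColor(im,cv2.COLOR_RGB2GRAY)
c=cv2.HoughCircles(cv2.medianBlur(g,3)[270:370,100:210],cv2.HOUGH_GRADIENT,1,50,param1=80,param2=15,minRadius=24,maxRadius=36)
print(c,[np.round(unproj(q,x[:2]+np.array([100,270]),60)) for x in c[0]])
# independent: pan in side view
for n,v in (('top',q),('side',p)):
  for d in ctrl.landmark_of('balance',v)[:1]: print(n,d,unproj(v,d['point'],0))
  for d in ctrl.boxes_of('pot',v)[:2]: print(n,d)
d=cv2.resize(im[270:400,90:220],None,fx=4,fy=4);
th=np.linspace(0,6.28,60)
for X in [(493,344)]:
  for t in th:
    u=(proj(q,(X[0]+62*np.cos(t),X[1]+62*np.sin(t),60))-[90,270]+.5)*4; cv2.circle(d,tuple(int(k) for k in u),1,(255,0,0),-1)
e=cv2.resize(p['img'][120:210,180:290],None,fx=4.7,fy=4.7)
for t in th:
    u=(proj(p,(493+62*np.cos(t),344+62*np.sin(t),60))-[180,120]+.5)*4.7; cv2.circle(e,tuple(int(k) for k in u),1,(255,0,0),-1)
h=min(d.shape[0],e.shape[0]);o=np.hstack([d[:h],e[:h]]);f=min(1,800/o.shape[1]);cv2.imwrite('pics/b.png',cv2.resize(o,None,fx=f,fy=f)[:,:,::-1])
E
```

```text
[[[51.5 49.5 30.3]]] [array([493., 344.,  60.])]
top {'point': [352.7, 240.5], 'score': 0.69} [654.86676217 -84.68263875   0.        ]
top {'extent': [321.0, 232.1, 12.9, 7.2], 'score': 0.43}
side {'point': [247.9, 171.0], 'score': 0.58} [489.50101533 352.11588969   0.        ]
side {'extent': [344.2, 185.4, 24.7, 42.7], 'score': 0.58}
```

View pics/s6.png

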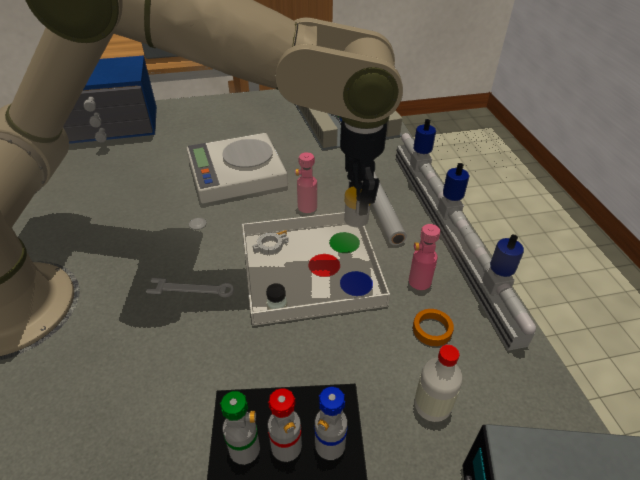

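View pics/b.png

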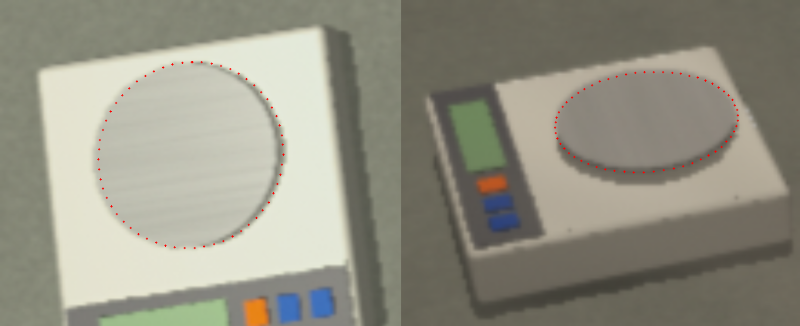

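Pot is held upright at (355,205); the three spots are all visible; the pan model at (493,344,60) overlays the pan in both views. Carrying around the pink look-alike (~(605,178)).

>>> send_rows(
  targets=[
    [1,-0.02,-0.015,0,0,0,0],
    [1,-0.034,-0.025,0,0,0,0],
    [1,-0.034,-0.025,0,0,0,0],
    [1,-0.034,-0.025,0,0,0,0],
    [1,-0.034,-0.025,0,0,0,0],
    [1,-0.02,-0.035,0,0,0,0],
    [1,0,-0.04,0,0,0,0],
    [1,0,-0.04,0,0,0,0],
    [1,0,-0.04,0,0,0,0],
    [1,0,-0.04,0,0,0,0],
  ],
)

```text
time_s: 25.2
eef_pos: [493.1, 287.5, 154.6]
ee_rot: [-0.0, 1.0, -0.0, 0.0]
force: [0.5, -0.2, -3.0]
grip_width: 0.57
grip_force: 52.8
```

>>> send_rows(
  targets=[
    [1,0,-0.03,0,0,0,0],
    [1,0,-0.018,0,0,0,0],
    [1,0,0,0.015,0,0,0],
    [1,0,0,0.015,0,0,0],
    [1,0,0,0.01,0,0,0],
    [1,0,0,0.005,0,0,0],
    [1,0,0,0,0,0,0],
    [1,0,0,0,0,0,0],
    [1,0,0,0,0,0,0],
    [1,0,0,0,0,0,0],
  ],
)

```text
time_s: 26.45
eef_pos: [493.2, 334.2, 109.5]
ee_rot: [-0.0, 1.0, -0.0, 0.0]
force: [0.2, -0.1, -3.1]
grip_width: 0.569
grip_force: 52.8
```

>>> send_rows(
  targets=[
    [1,0,-0.0098,0,0,0,0],
    [1,0,0,0.008,0,0,0],
    [1,0,0,0.006,0,0,0],
    [1,0,0,0.003,0,0,0],
    [1,0,0,0.001,0,0,0],
    [1,0,0,0.0005,0,0,0],
    [1,0,0,0,0,0,0],
    [1,0,0,0,0,0,0],
    [1,0,0,0,0,0,0],
    [1,0,0,0,0,0,0],
  ],
)

```text
time_s: 27.7
eef_pos: [493.3, 343.9, 91.6]
ee_rot: [-0.0, 1.0, -0.0, 0.0]
force: [-3.6, -2.1, 5.8]
grip_width: 0.568
grip_force: 53.5
```

```bash
python3 - <<'E'
from h import *
p=cap('side');q=cap('top');s=ctrl.sense();print(s['eef_pos'],s['force'])
e=cv2.resize(p['img'][100:210,180:310],None,fx=5,fy=5)
for z,r in ((60,23.5),(122,25)):
  for t in np.linspace(0,6.28,60):
    u=(proj(p,(493+r*np.cos(t),344+r*np.sin(t),z))-[180,100]+.5)*5; cv2.circle(e,tuple(int(k) for k in u),1,(255,0,0),-1)
cv2.imwrite('pics/b2.png',e[:,:,::-1])
E
```

```text
[493.31454294 343.85607812  91.5948557 ] [-2.94935156 -2.44532412  5.00729316]
```

View pics/b2.png

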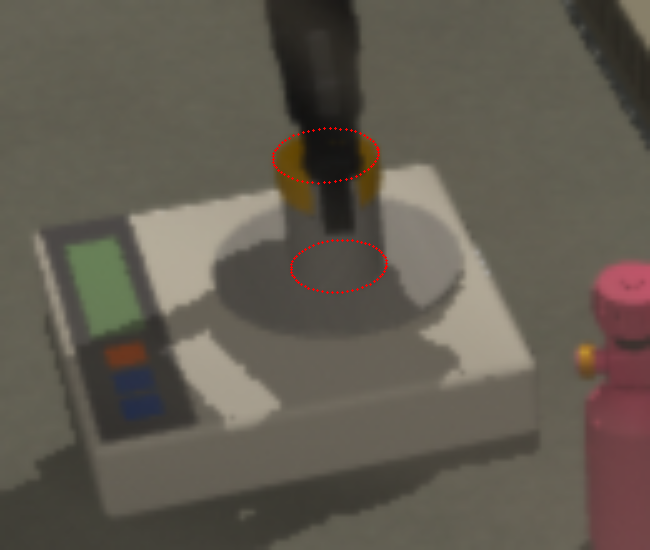

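The pot sits on the pan and matches the model outline; force shows light contact. Releasing.

>>> send_rows(
  targets=[
    [0.0,0,0,0,0,0,0],
    [-0.5,0,0,0,0,0,0],
    [-1,0,0,0,0,0,0],
    [-1,0,0,0,0,0,0],
    [-1,0,0,-0.01,0,0,0],
    [-1,0,0,-0.03,0,0,0],
    [-1,0,0,-0.05,0,0,0],
    [-1,0,0,-0.05,0,0,0],
    [-1,0,0,0,0,0,0],
    [-1,0,0,0,0,0,0],
  ],
)

```text
time_s: 29.05
eef_pos: [492.9, 343.8, 230.4]
ee_rot: [0.0, 1.0, -0.0, -0.0]
force: [0.1, 0.3, 0.8]
grip_width: 1.004
grip_force: 0.0
```

```bash
python3 - <<'E'
from h import *
for n in ('wrist','side','top'):
  p=cap(n)
  for a,ce,b in blobs(mask(p['img'],'yellow'),40):
    X=unproj(p,ce,122 if n=='wrist' else 114); 
    if np.hypot(X[0]-493,X[1]-344)<60: print(n,a,np.round(ce),b,np.round(X))
s=ctrl.sense();print(s['eef_pos'],s['grip_width'])
p=cap('top')
for c in ('red','blue','green'):
    for a,ce,b in blobs(mask(p['img'],c),60):
      if 260<ce[0]<390 and 200<ce[1]<345: print(c,a,np.round(ce,1),b,np.round(unproj(p,ce,4),1))
E
```

```text
wrist 1991 [311. 223.] [280 194  74  75] [501. 349. 122.]
wrist 65 [339. 238.] [328 230  19  17] [491. 331. 122.]
wrist 166 [343. 249.] [330 232  25  31] [484. 328. 122.]
top 309 [144. 318.] [129 309  27  24] [499. 338. 114.]
[492.82650367 343.72369092 229.59580217] 0.9985592461224501
red 629 [324.6 262.2] [311 248  28  29] [607.2 -20.1   4. ]
blue 602 [352.1 238.5] [339 225  28  28] [659.  -83.3   4. ]
green 584 [298.6 237.1] [285 224  28  27] [665.1  36.9   4. ]
```

>>> send_rows(
  targets=[
    [-1,-0.003,0.025,0,0,0,0],
    [-0.8,-0.0057,0.0475,0,0,0,0],
    [-0.6,-0.0057,0.0475,0,0,0,0],
    [-0.4,-0.0057,0.0475,0,0,0,0],
    [-0.4,-0.0057,0.0475,0,0,0,0],
    [-0.4,-0.0057,0.0475,0,0,0,0],
    [-0.4,-0.0057,0.0475,0,0,0,0],
    [-0.4,-0.0057,0.0475,0,0,0,0],
    [-0.4,-0.0057,0.0475,0,0,0,0],
    [-0.4,-0.0057,0.0475,0,0,0,0],
  ],
)

```text
time_s: 30.5
eef_pos: [438.2, -110.0, 230.5]
ee_rot: [-0.0, 1.0, -0.0, -0.0]
force: [1.1, 0.5, 0.9]
grip_width: 0.699
grip_force: 0.0
```

>>> send_rows(
  targets=[
    [-0.4,-0.0057,0.0475,0,0,0,0],
    [-0.4,-0.0057,0.0475,0,0,0,0],
    [-0.4,-0.0057,0.0475,0,0,0,0],
    [-0.4,-0.0057,0.0475,0,0,0,0],
    [-0.4,-0.0057,0.0475,0,0,0,0],
    [-0.4,-0.003,0.022,0,0,0,0],
    [-0.4,0,0,0,0,0,0],
    [-0.4,0,0,0,0,0,0],
    [-0.4,0,0,0,0,0,0],
    [-0.4,0,0,0,0,0,0],
  ],
)

```text
time_s: 31.75
eef_pos: [407.5, -367.5, 231.0]
ee_rot: [0.0, 1.0, 0.0, 0.0]
force: [0.6, -0.2, 0.0]
grip_width: 0.698
grip_force: 0.0
```

```bash
python3 - <<'E'
from h import *
w=cap('wrist');q=cap('top')
for n,p in (('w',w),('t',q)):
  for c in ('red','blue','green','yellow'):
    for a,ce,b in blobs(mask(p['img'],c),80):
      X=unproj(p,ce,140);Y=unproj(p,ce,114)
      if np.hypot(X[0]-470,X[1]+378)<140 or np.hypot(Y[0]-493,Y[1]-344)<60: print(n,c,a,b,np.round(X),np.round(Y))
E
```

```text
w red 2666 [308 106  61  65] [ 468. -378.  140.] [ 468. -379.  114.]
w blue 2318 [327   0  70  49] [ 527. -389.  140.] [ 533. -391.  114.]
w green 2239 [292 214  58  59] [ 407. -368.  140.] [ 400. -369.  114.]
t red 285 [505 316  21  19] [ 469. -379.  140.] [ 467. -390.  114.]
t blue 260 [509 282  21  18] [ 534. -390.  140.] [ 534. -401.  114.]
t green 170 [504 349  19  18] [ 410. -369.  140.] [ 406. -380.  114.]
t yellow 536 [128 309  27  25] [494. 334. 140.] [493. 344. 114.]
```

Pot measured at (493,344), on centre. Returning green first.

>>> send_rows(
  targets=[
    [-0.4,0,0,0.03,0,0,0],
    [-0.4,0,0,0.04,0,0,0],
    [-0.4,0,0,0.025,0,0,0],
    [-0.4,0,0,0.013,0,0,0],
    [-0.4,0,0,0.008,0,0,0],
    [1,0,0,0,0,0,0],
    [1,0,0,0,0,0,0],
    [1,0,0,0,0,0,0],
    [1,0,0,0,0,0,0],
    [1,0,0,-0.01,0,0,0],
  ],
)

```text
time_s: 33.1
eef_pos: [406.8, -367.4, 124.2]
ee_rot: [-0.001, 1.0, -0.0, -0.001]
force: [-0.4, 0.2, -3.7]
grip_width: 0.374
grip_force: 50.0
```

>>> send_rows(
  targets=[
    [1,0,0,-0.025,0,0,0],
    [1,0,0,-0.035,0,0,0],
    [1,0,-0.025,-0.02,0,0,0],
    [1,0.0,-0.04,0,0,0,0],
    [1,0.02,-0.04,0,0,0,0],
    [1,0.034,-0.04,0,0,0,0],
    [1,0.034,-0.04,0,0,0,0],
    [1,0.034,-0.04,0,0,0,0],
    [1,0.034,-0.04,0,0,0,0],
    [1,0.034,-0.04,0,0,0,0],
  ],
)

```text
time_s: 34.35
eef_pos: [597.9, -61.5, 204.7]
ee_rot: [-0.0, 1.0, -0.0, -0.001]
force: [0.6, -0.9, -3.7]
grip_width: 0.374
grip_force: 50.4
```

>>> send_rows(
  targets=[
    [1,0.034,-0.04,0,0,0,0],
    [1,0.025,-0.04,0,0,0,0],
    [1,0.009,-0.022,0,0,0,0],
    [1,0,0,0,0,0,0],
    [1,0,0,0.02,0,0,0],
    [1,0,0,0.03,0,0,0],
    [1,0,0,0.015,0,0,0],
    [1,0,0,0,0,0,0],
    [1,0,0,0,0,0,0],
    [1,0,0,0,0,0,0],
  ],
)

```text
time_s: 35.6
eef_pos: [665.7, 38.8, 141.0]
ee_rot: [0.0, 1.0, -0.0, 0.001]
force: [-0.2, 1.1, -4.0]
grip_width: 0.368
grip_force: 50.5
```

>>> send_rows(
  targets=[
    [1,0,0,0.013,0,0,0],
    [1,0,0,0.008,0,0,0],
    [1,0,0,0.0045,0,0,0],
    [1,0,0,0,0,0,0],
    [1,0,0,0,0,0,0],
    [-0.1,0,0,0,0,0,0],
    [-0.4,0,0,0,0,0,0],
    [-0.4,0,0,0,0,0,0],
    [-0.4,0,0,-0.02,0,0,0],
    [-0.4,0,0,-0.04,0,0,0],
  ],
)

```text
time_s: 36.85
eef_pos: [664.6, 38.9, 173.3]
ee_rot: [-0.0, 1.0, -0.0, -0.002]
force: [0.6, 0.2, 0.4]
grip_width: 0.697
grip_force: 0.0
```

>>> send_rows(
  targets=[
    [-0.4,0,0,-0.04,0,0,0],
    [-0.4,-0.013,0.043,0,0,0,0],
    [-0.4,-0.013,0.043,0,0,0,0],
    [-0.4,-0.013,0.043,0,0,0,0],
    [-0.4,-0.013,0.043,0,0,0,0],
    [-0.4,-0.013,0.043,0,0,0,0],
    [-0.4,-0.013,0.043,0,0,0,0],
    [-0.4,-0.013,0.043,0,0,0,0],
    [-0.4,-0.013,0.043,0,0,0,0],
    [-0.4,-0.013,0.043,0,0,0,0],
  ],
)

```text
time_s: 38.1
eef_pos: [547.7, -349.5, 214.3]
ee_rot: [0.0, 1.0, -0.0, 0.0]
force: [0.2, -0.4, 0.1]
grip_width: 0.697
grip_force: 0.0
```

```bash
python3 - <<'E'
from h import *
q=cap('top')
for c in ('red','blue','green'):
    for a,ce,b in blobs(mask(q['img'],c),30):
      X=unproj(q,ce,140)
      if 260<ce[0]<550 and 200<ce[1]<400: print(c,a,b,np.round(X))
cap('side','s7.png')
E
```

```text
red 179 [491 193  16  15] [ 712. -362.  140.]
red 629 [311 248  28  29] [598. -17. 140.]
blue 601 [339 225  28  28] [643. -72. 140.]
green 162 [288 221  16  16] [665.  38. 140.]
green 60 [285 236  21  15] [631.  44. 140.]
```

View pics/s7.png

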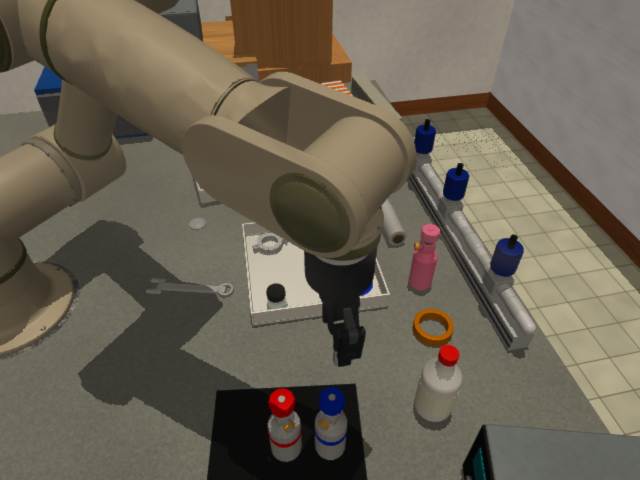

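Green is back at (665,38); red (285,430) and blue (331,430) still stand on the mat. Now blue.

>>> send_rows(
  targets=[
    [-0.4,-0.014,0.0405,0,0,0,0],
    [-0.4,0,0,0.02,0,0,0],
    [-0.4,0,0,0.035,0,0,0],
    [-0.4,0,0,0.025,0,0,0],
    [-0.4,0,0,0.012,0,0,0],
    [-0.4,0,0,0.008,0,0,0],
    [-0.4,0,0,0,0,0,0],
    [1,0,0,0,0,0,0],
    [1,0,0,0,0,0,0],
    [1,0,0,0,0,0,0],
  ],
)

```text
time_s: 39.45
eef_pos: [534.5, -389.0, 115.4]
ee_rot: [0.001, 1.0, -0.0, 0.001]
force: [0.1, -1.0, 4.3]
grip_width: 0.372
grip_force: 49.8
```

>>> send_rows(
  targets=[
    [1,0,0,0,0,0,0],
    [1,0,0,-0.01,0,0,0],
    [1,0,0,-0.025,0,0,0],
    [1,0,0,-0.025,0,0,0],
    [1,0.01,-0.025,0,0,0,0],
    [1,0.016,-0.039,0,0,0,0],
    [1,0.016,-0.039,0,0,0,0],
    [1,0.016,-0.039,0,0,0,0],
    [1,0.016,-0.039,0,0,0,0],
    [1,0.016,-0.039,0,0,0,0],
  ],
)

```text
time_s: 40.7
eef_pos: [624.3, -167.0, 173.8]
ee_rot: [-0.0, 1.0, -0.0, -0.001]
force: [0.5, -0.7, -4.5]
grip_width: 0.376
grip_force: 50.5
```

>>> send_rows(
  targets=[
    [1,0.016,-0.039,0,0,0,0],
    [1,0.016,-0.039,0,0,0,0],
    [1,0.004,-0.009,0,0,0,0],
    [1,0,0,0,0,0,0],
    [1,0,0,0.02,0,0,0],
    [1,0,0,0.015,0,0,0],
    [1,0,0,0,0,0,0],
    [1,0,0,0,0,0,0],
    [1,0,0,0,0,0,0],
    [1,0,0,0,0,0,0],
  ],
)

```text
time_s: 41.95
eef_pos: [660.4, -81.7, 139.8]
ee_rot: [0.0, 1.0, -0.0, 0.0]
force: [-0.3, -1.2, -4.6]
grip_width: 0.368
grip_force: 50.7
```

>>> send_rows(
  targets=[
    [1,0,0,0.012,0,0,0],
    [1,0,0,0.008,0,0,0],
    [1,0,0,0.0045,0,0,0],
    [1,0,0,0,0,0,0],
    [1,0,0,0,0,0,0],
    [-0.1,0,0,0,0,0,0],
    [-0.4,0,0,0,0,0,0],
    [-0.4,0,0,0,0,0,0],
    [-0.4,0,0,-0.02,0,0,0],
    [-0.4,0,0,-0.04,0,0,0],
  ],
)

```text
time_s: 43.2
eef_pos: [659.6, -81.5, 173.9]
ee_rot: [-0.001, 1.0, -0.0, -0.002]
force: [0.5, -0.6, 0.1]
grip_width: 0.699
grip_force: 0.0
```

>>> send_rows(
  targets=[
    [-0.4,0,0,-0.04,0,0,0],
    [-0.4,-0.0235,0.0365,0,0,0,0],
    [-0.4,-0.0235,0.0365,0,0,0,0],
    [-0.4,-0.0235,0.0365,0,0,0,0],
    [-0.4,-0.0235,0.0365,0,0,0,0],
    [-0.4,-0.0235,0.0365,0,0,0,0],
    [-0.4,-0.0235,0.0365,0,0,0,0],
    [-0.4,-0.0235,0.0365,0,0,0,0],
    [-0.4,-0.0235,0.0365,0,0,0,0],
    [-0.4,0,0,0,0,0,0],
  ],
)

```text
time_s: 44.45
eef_pos: [470.7, -375.7, 214.6]
ee_rot: [0.0, 1.0, -0.002, -0.0]
force: [0.3, 0.1, -0.4]
grip_width: 0.699
grip_force: 0.0
```

```bash
python3 - <<'E'
from h import *
q=cap('top');w=cap('wrist')
for n,q in (('t',q),('w',w)):
  for c in ('red','blue','green'):
    for a,ce,b in blobs(mask(q['img'],c),30):
      X=unproj(q,ce,140)
      if (n=='w' and a>800) or (260<ce[0]<550 and 200<ce[1]<400): print(n,c,a,b,np.round(X))
E
```

```text
t red 180 [491 193  16  15] [ 712. -362.  140.]
t red 630 [311 248  28  29] [598. -17. 140.]
t red 32 [487 311  10  21] [ 478. -331.  140.]
t red 127 [505 316  19  16] [ 475. -373.  140.]
t blue 171 [350 223  16  15] [659. -83. 140.]
t blue 135 [339 227  26  26] [634. -62. 140.]
t green 160 [288 221  16  16] [665.  38. 140.]
t green 60 [285 236  21  15] [631.  44. 140.]
w red 2884 [294 223  63  66] [ 469. -378.  140.]
w blue 20949 [498 171 142 214] [ 457. -518.  140.]
```

>>> send_rows(
  targets=[
    [-0.4,-0.001,0.003,0.02,0,0,0],
    [-0.4,0,0,0.035,0,0,0],
    [-0.4,0,0,0.025,0,0,0],
    [-0.4,0,0,0.011,0,0,0],
    [-0.4,0,0,0.008,0,0,0],
    [-0.4,0,0,0,0,0,0],
    [1,0,0,0,0,0,0],
    [1,0,0,0,0,0,0],
    [1,0,0,0,0,0,0],
    [1,0,0,0,0,0,0],
  ],
)

```text
time_s: 45.8
eef_pos: [471.5, -377.0, 116.7]
ee_rot: [0.001, 1.0, -0.0, 0.001]
force: [0.1, -0.3, 6.0]
grip_width: 0.371
grip_force: 49.6
```

>>> send_rows(
  targets=[
    [1,0,0,-0.01,0,0,0],
    [1,0,0,-0.025,0,0,0],
    [1,0,0,-0.025,0,0,0],
    [1,0.008,-0.025,0,0,0,0],
    [1,0.015,-0.04,0,0,0,0],
    [1,0.015,-0.04,0,0,0,0],
    [1,0.015,-0.04,0,0,0,0],
    [1,0.015,-0.04,0,0,0,0],
    [1,0.015,-0.04,0,0,0,0],
    [1,0.015,-0.04,0,0,0,0],
  ],
)

```text
time_s: 47.05
eef_pos: [569.3, -110.1, 175.6]
ee_rot: [-0.0, 1.0, -0.0, -0.001]
force: [0.8, 0.8, -3.7]
grip_width: 0.372
grip_force: 50.3
```

>>> send_rows(
  targets=[
    [1,0.015,-0.04,0,0,0,0],
    [1,0.015,-0.035,0,0,0,0],
    [1,0.008,-0.018,0,0,0,0],
    [1,0,0,0,0,0,0],
    [1,0,0,0.02,0,0,0],
    [1,0,0,0.015,0,0,0],
    [1,0,0,0,0,0,0],
    [1,0,0,0,0,0,0],
    [1,0,0,0,0,0,0],
    [1,0,0,0,0,0,0],
  ],
)

```text
time_s: 48.3
eef_pos: [607.4, -18.6, 141.2]
ee_rot: [0.0, 1.0, -0.0, 0.0]
force: [0.4, -0.2, -4.0]
grip_width: 0.374
grip_force: 50.4
```

>>> send_rows(
  targets=[
    [1,0,0.001,0.012,0,0,0],
    [1,0,0,0.008,0,0,0],
    [1,0,0,0.005,0,0,0],
    [1,0,0,0,0,0,0],
    [1,0,0,0,0,0,0],
    [-0.1,0,0,0,0,0,0],
    [-0.4,0,0,0,0,0,0],
    [-0.4,0,0,0,0,0,0],
    [-0.4,0,0,-0.02,0,0,0],
    [-0.4,0,0,-0.04,0,0,0],
  ],
)

```text
time_s: 49.55
eef_pos: [606.6, -19.5, 175.1]
ee_rot: [-0.0, 1.0, -0.0, -0.002]
force: [-0.1, -0.2, 0.4]
grip_width: 0.701
grip_force: 0.0
```

>>> send_rows(
  targets=[
    [-0.4,0,0,-0.04,0,0,0],
    [-0.4,0,0,-0.04,0,0,0],
    [-0.4,-0.03,0.03,0,0,0,0],
    [-0.4,-0.03,0.03,0,0,0,0],
    [-0.4,-0.03,0.03,0,0,0,0],
    [-0.4,-0.03,0.03,0,0,0,0],
    [-0.4,-0.03,0.03,0,0,0,0],
    [-0.4,-0.03,0.03,0,0,0,0],
    [-0.4,0,0,0,0,0,0],
    [-0.4,0,0,0,0,0,0],
  ],
)

```text
time_s: 50.8
eef_pos: [427.6, -199.4, 255.9]
ee_rot: [-0.0, 1.0, -0.0, 0.0]
force: [-0.2, 0.1, 0.9]
grip_width: 0.7
grip_force: 0.0
```

```bash
python3 - <<'E'
from h import *
q=cap('top');w=cap('wrist');cap('side','s9.png')
for n,q in (('t',q),('w',w)):
  for c in HUE:
    for a,ce,b in blobs(mask(q['img'],c),30):
      X=unproj(q,ce,140);Y=unproj(q,ce,114)
      if np.hypot(X[0]-630,X[1]+20)<90 or np.hypot(Y[0]-493,Y[1]-344)<60: print(n,c,a,b,np.round(X),np.round(Y))
e=cv2.resize(w['img'],None,fx=1,fy=1);cv2.imwrite('pics/w9.png',e[:,:,::-1])
E
```

```text
t red 395 [311 248  28  29] [600. -16. 140.] [602. -16. 114.]
t blue 171 [350 223  16  15] [659. -83. 140.] [662. -85. 114.]
t blue 140 [339 227  26  26] [634. -62. 140.] [636. -64. 114.]
t green 164 [288 221  16  16] [665.  38. 140.] [668.  39. 114.]
t green 61 [285 236  21  15] [631.  44. 140.] [634.  45. 114.]
t yellow 534 [128 309  27  25] [494. 334. 140.] [493. 344. 114.]
```

View pics/s9.png

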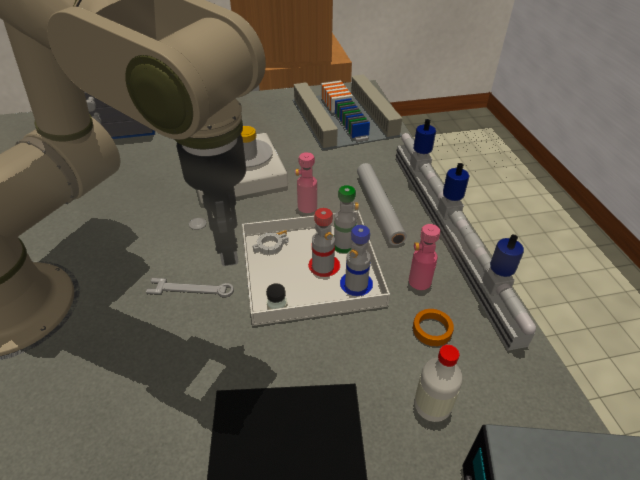

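All three ampoules stand on their own spots (red (323,255), green (346,235), blue (358,275)), the pot stands on the pan, and the robot is clear of everything.

```bash
python3 -c "
from rig import ctrl
print(ctrl.finish_job())"
```

```text
the job is handed in; nothing more can be done
None
```

The job is handed in: the pot stands in the middle of the balance pan and each ampoule stands on the spot of its own colour, confirmed by the last camera views; the judge's verdict was not returned.

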